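# Lock the bottle rack onto the shaker with its spring clip

## Robot

A 7-joint arm with a two-finger parallel gripper is mounted at the origin on the work surface. World frame = base frame: x ahead of the robot, y to its left, z up, the work surface at z = 0. Lengths are in mm, angles in rad, forces in N, time in s.
With the tool pointing down it reaches from about 350 to 900 mm from the base axis. Payload 7.2 kg.
Tool frame: the origin (TCP) lies midway between the tips of the shut fingers; the grasp point (between the pads) lies 19 mm behind it; z points along the fingers, y is the line along which they close (so a half turn about z gives the same grasp; the last joint's range is limited). The gripper opens to 85 mm and grips with 20 to 120 N. Pads are 22 mm wide; open, the fingers measure 114 mm over their backs; the gripper's body (76 mm by 85 mm) begins 54 mm behind the grasp point. The pads swing forward as they close: fully open they stand 13 mm farther back than shut.
Start: joints at [1.149, 0.411, -0.013, 1.596, 0.006, 1.134, -0.082], TCP at [216.529, -586.297, 231.297] pointing down, gripper open.
Joint ranges: [-2.95, 2.95], [-0.29, 1.99], [-1.47, 1.44], [0.14, 2.54], [-1.03, 4.17], [0.13, 1.85], [-2.86, 2.86]. Speed limits (rad/s): [2.39, 2.39, 3.01, 3.01, 3.14, 3.14, 3.14].

## Interface

Orientations are given as a unit quaternion [w, x, y, z].
In Python, from cell import * gives the robot as it stands. The module is installed in compiled form; this text tells all that it offers.
- The arm moves only by the shell command python3 -m pendant 'ROWS' [OPENING]. ROWS is JSON, a list of rows, each a list of 2 entries, a list of its own where there are three numbers: the shift along the tool's x, y, z in m, then the turn about the tool's z in degrees. In form: [[[dx, dy, dz], spin], ...]. A call has 1 to 20 rows; each row is the pose to reach, as a shift and turn from the pose commanded when the call began, along the tool's axes at that moment; what a row does not reach only later rows make up. A row lasts 1/8 s, in which the tool goes at most 62.5 mm and 10.7 degrees, less where a joint would pass 70% of its speed; a pose out of reach is approached as far as the arm can. A call with a gripper value outside its range is refused whole. OPENING is the opening, from 0 (shut) to 1 (fully open), set as the call begins (- or left out, the last holds). The fingers move at their own pace and stop on an object; the grip force is fixed at half the most. Time passes only in rows, so rows that repeat a pose let the fingers close. It gives the time, the measured TCP pose, the force, the opening and the grip force at its end, in the units of the state.
- sense(): the state, without advancing time (a new reading comes with each control period).
- get_image(name): name is "scene" or "top" or "wrist"; returns a dict with "img" (400x640x3 uint8, red, green, blue), "z_map" (400x640 float32, mm along the optical axis (not along the pixel's ray), 0 where there is no reading), "mtx" (3x3 intrinsics, pixels), "k1" (the pictures are not rectified: a ray, as slopes to the right and down, at radius r is drawn at 1 + k1 r^2 times it, then the intrinsics apply), "rvec" (rotation vector, rad) and "tvec" (3), from world to camera coordinates, as OpenCV has them. Camera axes: x right, y down, z forward; pixel columns grow to the right and rows downward; lengths in mm; the calibration is good to about 2 mm. A picture is of the moment at which its call begins.
- job_done(): hands the job in; it is judged then, once.
The state is a dict: "clock": time; "joint_positions": joint angles; "qvel": joint speeds; "effort": joint torques, N m; "ee_pos": TCP position; "tcp_rot": TCP orientation; "wrist_force": force on the tool from outside, world axes, zero at the start; "wrist_torque": the same for the moment, N m; "grip_width": finger opening in mm; "grip_force": force on a finger pad.
Only numpy, scipy, OpenCV 4.12 (cv2) and the standard library are available. Lean on these libraries where they do the work, as an engineer would, in place of code of your own. Each camera call takes 0.05 s, during which the arm holds its last target. There are 200 camera calls.

## Task

Pick up the loose steel hairpin clip by its yellow tab and push it sideways, from the open front of the low fence, onto the neck of the brass-headed post on the shaker, under the head, until it snaps past and is fully home. The shaker's deck is sprung and gives way under the push: keep pushing by feel until the snap, but gently, never hard enough to ram the deck against its stop. Then let go, leaving the deck back at rest and the bottle, jar and beaker where they are.

Things in the scene. Friction and masses are not known exactly. Their poses are not given: they have to be found in the camera images.
- clip_grip (a point): Centre of the clip's upright yellow plastic tab, the part to grip: 24 mm long (clip x), 14 mm wide (clip y), 30 mm high; its underside, level with the clip's underside, is 15 mm below this point. The clip (about 55 g) lies flat on the bench left or right of the shaker. Clip axes: +x from the tab towards the open mouth of the steel arms, z up.
- clip_seat (a point): Point between the clip's two arms where the post's axis lies when the clip is fully home: 35 mm from the tab centre in clip +x, 3 mm above the clip's underside; clip axes. Arms: 5 mm round wire, centreline 3 mm above the underside, 15 mm apart (clear) beside the seat. A yellow nose 8 mm behind the seat stops the post.
- clip_mouth (a point): Middle of the open mouth, between the arm tips, 20 mm in front of the seat, clip axes. The arms are 18 mm apart (clear) here and pinch to 9 mm at a bulge 7 mm in front of the seat. Forcing the post through spreads them: roughly 8 to 15 N of push, depending on friction; then resistance drops suddenly (the snap), and rises again when the nose meets the post.
- post (a point): Post on the shaker's sprung deck: steel neck 14 mm in diameter, 11 mm high, under a brass head 22 mm in diameter, 8 mm high. Origin on its axis at its foot, on the top of the flat rack plate, 99 mm above the bench. +x: the level direction in which the clip is pushed on, away from the shaker's front; z up. The plate reaches 50 mm in front of the post; bottles 74 mm high stand from 90 mm beyond it.
- fence_front (a point): Middle of the open front of the low fence round the post, on the rack plate, 9 mm before the post's axis (post -x); post axes. The fence is 12 mm high: side rails with inner faces 27 mm either side of the axis, from here to 42 mm beyond here, and a rail across the back 42 mm beyond here.
- deck (a joint): Position of the shaker's deck (with post, fence and rack) along post +x, in m: 0 at rest; grows as it is pushed away from the front. It is sprung to 0 with about 1 N per mm; hard stops at 20 mm either way.
- shaker: Blue shaker housing fixed to the bench, 250 mm (x) by 235 mm (y) by 75 mm high; origin at the centre of its underside; same axes as the post, which stands 55 mm in front (-x) of its centre. White deck 230 mm by 230 mm above it.
- bottle: Amber bottle with blue cap, 60 mm in diameter, 130 mm high, a bystander; origin at the centre of its underside.
- jar: White jar with red lid, 56 mm in diameter, 70 mm high, a bystander; origin at the centre of its underside.
- beaker: Glass beaker, 68 mm in diameter, 85 mm high, a bystander; origin at the centre of its underside.
Things that resemble listed ones, but are neither listed nor needed, are in the scene too. Leave any red look-alike of the part that bears clip_grip alone.

How it is judged (in metres and radians):
On the way, in this order (a step that is already met when the one before it is completed fails the run):
1. the clip is in front of the post, level with its neck, not yet over it (x of clip_seat in the frame of post between -0.09 and -0.012 m and y of clip_seat in the frame of post between -0.012 and 0.012 m and z of clip_seat in the frame of post between 0 and 0.0105 m), for 0.05 s.
2. the clip has snapped onto the neck (horizontal distance between clip_seat and post below 0.003 m and z of clip_seat in the frame of post below 0.0105 m), for 0.1 s.
At the end, for the whole second after the job is handed in: The clip's seat point is within 3 mm of the post's axis, the arms under the brass head (seat less than 10.5 mm above the rack plate), the clip flat to within 0.25 rad and at rest, and the deck back within 3 mm of its rest position (all of step 2 and z of clip_seat in the frame of post above 0 m and angle between clip_seat's own z axis and vertical below 0.25 rad and value of joint deck between -0.003 and 0.003 m and linear speed of clip below 0.02 m/s); the robot touches nothing.
It fails at once if the deck is rammed towards a stop (more than 18 mm from rest) (value of joint deck above 0.018 m or value of joint deck below -0.018 m).
It fails at once if the clip is forced against the post or deck with more than 40 N (contact force between clip and deck above 40 N).
It fails at once if the bottle is moved or tipped (distance of bottle from where it was at the start of the episode above 0.02 m or angle between bottle's own z axis and vertical above 0.3 rad).
It fails at once if the jar is moved or tipped (distance of jar from where it was at the start of the episode above 0.02 m or angle between jar's own z axis and vertical above 0.3 rad).
It fails at once if the beaker is moved or tipped (distance of beaker from where it was at the start of the episode above 0.02 m or angle between beaker's own z axis and vertical above 0.3 rad).
It also fails if it takes over 64 s, if anything falls off the work surface, if the arm or the gripper's body presses on something with over 40 N, if the wrist force passes 120 N, or if a joint passes its speed limit or range.

## Working session

There is one attempt and no reset: what is moved stays moved. The work goes in short steps, Python scripts to look and compute and a shell command to move; the robot and the scene stay as the last step left them, time stands still between calls to the robot, and variables do not carry over. Pictures are saved under pics/ and viewed, at most 10 in all, crops included, and the job is handed in when it is done.

```bash
mkdir -p pics; cat > h.py <<'E'
from cell import *
import numpy as np, cv2, pickle
def grab(name,tag):
    d=get_image(name); pickle.dump(d,open(f'pics/{tag}.pkl','wb')); cv2.imwrite(f'pics/{tag}.png',cv2.cvtColor(d['img'],cv2.COLOR_RGB2BGR)); return d
def load(tag): return pickle.load(open(f'pics/{tag}.pkl','rb'))
def ray(d,u,v):
    K=np.array(d['mtx'],float).reshape(3,3); k=float(np.ravel(d['k1'])[0])
    s=cv2.undistortPoints(np.array([[[u,v]]],float),K,np.array([k,0,0,0,0.])).ravel()
    R=cv2.Rodrigues(np.array(d['rvec'],float))[0]; t=np.array(d['tvec'],float).ravel()
    return R.T@np.array([s[0],s[1],1]), -R.T@t
def atz(d,u,v,z):
    r,o=ray(d,u,v); return o+r*(z-o[2])/r[2]
def dep(d,u,v):
    z=float(d['z_map'][int(round(v)),int(round(u))]); r,o=ray(d,u,v); return o+r*z
def crop(tag,u0,v0,u1,v1,s,out):
    i=cv2.imread(f'pics/{tag}.png')[v0:v1,u0:u1]; cv2.imwrite(f'pics/{out}.png',cv2.resize(i,None,fx=s,fy=s,interpolation=cv2.INTER_CUBIC))
E
python3 - <<'E'
from h import *
for n in ['scene','top']: grab(n,n+'0')
a=[cv2.imread(f'pics/{n}0.png') for n in ['scene','top']]
print(sense()['tcp_rot'])
E
```

```text
[-7.19649764e-04  9.84393239e-01  1.75981269e-01 -1.62432645e-04]
```

View pics/top0.png

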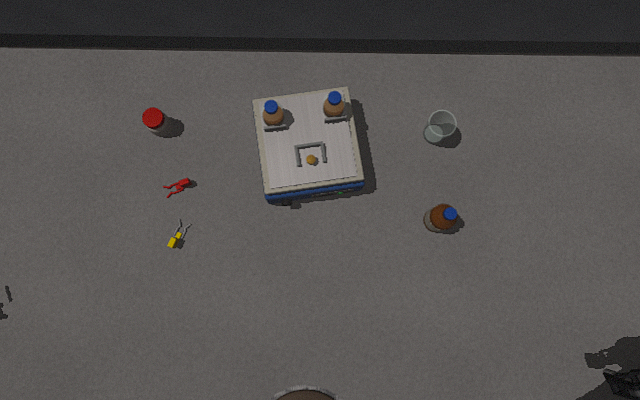

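View pics/scene0.png

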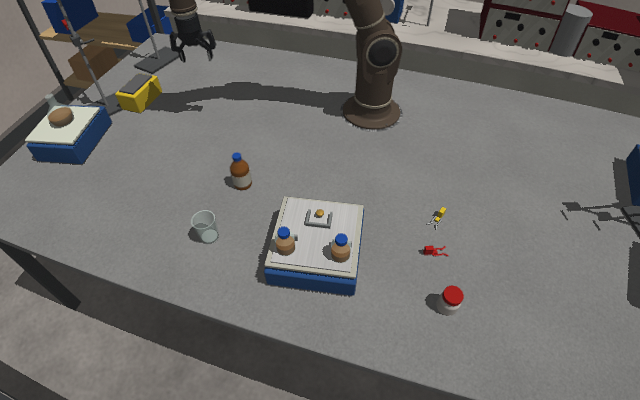

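The top view shows two clip-like objects: a yellow tab at (175,240) with its arms pointing to (186,225), and a red look-alike at (180,186). The yellow one fits the description. The post head is at (311,160), and the fence opens towards the robot. I'll confirm both in one enlarged crop.

```bash
python3 - <<'E'
from h import *
d=load('top0')
i=cv2.imread('pics/top0.png')
a=cv2.resize(i[215:255,155:205],None,fx=8,fy=8,interpolation=cv2.INTER_CUBIC)
b=cv2.resize(i[80:210,245:370],None,fx=3,fy=3,interpolation=cv2.INTER_CUBIC)
c=np.zeros((400,400+375,3),np.uint8); c[:320,:400]=a; c[:390,400:]=b
cv2.imwrite('pics/c1.png',c)
for n,u,v,z in [('tab',178,236,30),('tabbase',172,245,30),('post',311,160,118),('beaker',435,130,85),('bottle',450,214,130),('jar',153,118,70)]:
    print(n,atz(d,u,v,z).round(),dep(d,u,v).round())
hsv=cv2.cvtColor(i,cv2.COLOR_BGR2HSV)
m=cv2.inRange(hsv[220:255,160:200],(22,120,90),(35,255,255)); ys,xs=np.nonzero(m)
for x,y in zip(xs,ys): pass
print(len(xs),xs.mean()+160,ys.mean()+220, atz(d,xs.mean()+160,ys.mean()+220,24).round(1))
E
```

```text
tab [457. 306.  30.] [459. 313.   6.]
tabbase [435. 318.  30.] [435. 319.  28.]
post [623.  -7. 118.] [622.  -7. 120.]
beaker [ 708. -297.   85.] [ 735. -320.    5.]
bottle [ 503. -310.  130.] [ 503. -310.  130.]
jar [734. 371.  70.] [734. 372.  69.]
93 173.67741935483872 239.4516129032258 [448.8 317.2  24. ]
```

View pics/c1.png

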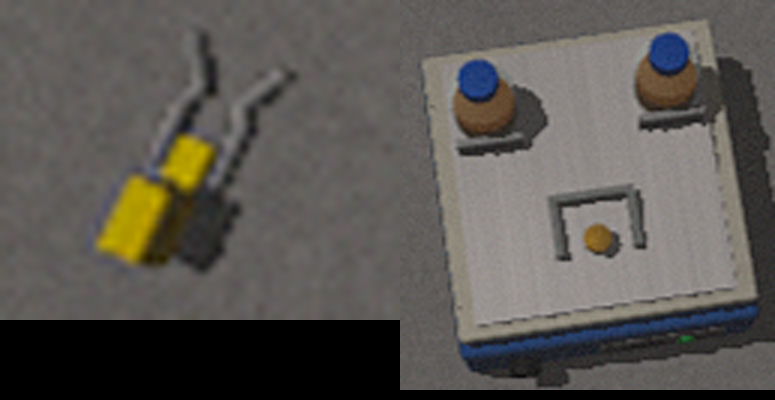

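The crop confirms the yellow clip: tab top centre at about (171.6,242.4), mouth middle at about (185.2,221.7). The post head is at about (311,159), with the fence open towards the bottom of the picture.

```bash
python3 - <<'E'
from h import *
d=load('top0')
A=atz(d,171.6,242.4,30);M=atz(d,185.2,221.7,3);v=M-A
print('tab',A.round(1),'mouth',M.round(1),'len',np.hypot(*v[:2]),'yaw',np.degrees(np.arctan2(v[1],v[0])))
f=lambda x,y,z:atz(d,245+(x-400)/3,80+y/3,z)
P=f(598,237,118);print('post',P.round(1))
for a,b,z in [((552,200),(634,188),111),((463,340),(757,298),90),((425,60),(710,22),90),((463,340),(425,60),90),((757,298),(710,22),90)]:
    a,b=f(*a,z),f(*b,z);w=b-a;print(a.round(),b.round(),np.hypot(*w[:2]).round(1),np.degrees(np.arctan2(w[1],w[0])).round(1))
s=sense();R=cv2.Rodrigues
from scipy.spatial.transform import Rotation as Ro
q=s['tcp_rot'];m=Ro.from_quat([*q[1:],q[0]]).as_matrix();print(m.round(3),s['ee_pos'],s['joint_positions'])
A2=np.array([A[0],A[1],160]);print('shift tool',(m.T@(A2-s['ee_pos'])).round(1))
E
```

```text
tab [441.4 319.8  30. ] mouth [493.9 298.7   3. ] len 56.54684696329493 yaw -21.877279581489237
post [625.1  -6.9 118. ]
[655.  28. 111.] [666. -34. 111.] 62.8 -80.6
[551.  95.  90.] [ 586. -129.   90.] 226.1 -81.0
[774. 131.  90.] [809. -93.  90.] 227.2 -81.1
[551.  95.  90.] [774. 131.  90.] 226.5 9.3
[ 586. -129.   90.] [809. -93.  90.] 226.0 9.0
[[ 0.938  0.346 -0.001]
 [ 0.346 -0.938  0.001]
 [-0.    -0.001 -1.   ]] [ 216.35018215 -585.87226209  230.52444779] [ 1.14879828  0.41182664 -0.01269565  1.59698134  0.00555098  1.13429477
 -0.0821815 ]
shift tool [ 524.9 -771.5   71.6]
```

```bash
python3 -m pendant '[[[0.37,-0.38,0],20],[[0.37,-0.38,0],20],[[0.37,-0.38,0],20],[[0.37,-0.38,0],20],[[0.37,-0.38,0],20],[[0.37,-0.38,0],20],[[0.37,-0.38,0],20],[[0.37,-0.38,0],20],[[0.525,-0.771,0.03],42],[[0.525,-0.771,0.03],42],[[0.525,-0.771,0.03],42],[[0.525,-0.771,0.03],42],[[0.525,-0.771,0.03],42],[[0.525,-0.771,0.03],42],[[0.525,-0.771,0.03],42],[[0.525,-0.771,0.03],42],[[0.525,-0.771,0.03],42],[[0.525,-0.771,0.03],42],[[0.525,-0.771,0.03],42]]' 1
python3 - <<'E'
from h import *
grab('wrist','w1'); print(sense()['wrist_force'])
E
```

```text
clock: 2.48
ee_pos: [442.3, 317.3, 201.3]
tcp_rot: [0.0, 0.982, -0.189, 0.0]
wrist_force: [0.1, -0.3, 1.0]
grip_width: 85.4
grip_force: 0.0
[ 0.61388924 -0.10316875 -0.54785741]
```

View pics/w1.png

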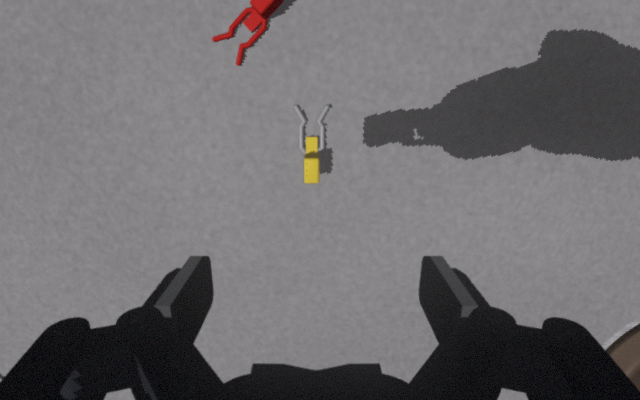

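The wrist view shows the yellow clip straight ahead, with its tab at about (311,167) and arm tips at (298,106) and (329,106). The red look-alike is well away at (260,20). I'll work out the tab pose from depth.

```bash
cat > clip.py <<'E'
from h import *
from scipy.spatial.transform import Rotation as Ro
import sys
d=load(sys.argv[1]); u0,u1,v0,v1=map(int,sys.argv[2:6])
i=cv2.cvtColor(d['img'],cv2.COLOR_RGB2HSV); P=[]
for v in range(v0,v1):
  for u in range(u0,u1):
    h=i[v,u]
    if 20<=h[0]<=36 and h[1]>120 and h[2]>60:
      P.append(dep(d,u,v))
P=np.array(P); T=P[(P[:,2]>24)&(P[:,2]<36)]
print(len(P),len(T),'z',np.median(T[:,2]).round(1))
r=cv2.minAreaRect(T[:,:2].astype(np.float32)); print('tabtop rect',r)
E
python3 - <<'E'
from h import *
d=load('w1')
a,b=atz(d,298,106,3),atz(d,329,106,3);m=(a+b)/2
n=atz(d,311.5,137,6);print(a.round(1),b.round(1),m.round(1))
w=b-a;print('yaw from tips',np.degrees(np.arctan2(w[1],w[0]))+90)
s=sense();print(s['ee_pos'])
E
python3 clip.py w1 290 335 125 195
```

```text
[501.  311.7   3. ] [490.3 284.9   3. ] [495.6 298.3   3. ]
yaw from tips -21.867841569954123
[442.38031305 317.36234327 201.37836844]
622 394 z 30.4
tabtop rect ((445.6810302734375, 320.7318115234375), (12.730806350708008, 23.506650924682617), 67.93379974365234)
```

```bash
python3 -m pendant '[[[0.001,-0.004,0.06],0],[[0.001,-0.004,0.12],0],[[0.001,-0.004,0.17],0],[[0.001,-0.004,0.197],0],[[0.001,-0.004,0.197],0],[[0.001,-0.004,0.197],0],[[0.001,-0.004,0.197],0]]' 1
python3 -m pendant '[[[0,0,0],0],[[0,0,0],0],[[0,0,0],0],[[0,0,0],0],[[0,0,0],0],[[0,0,0],0],[[0,0,0],0],[[0,0,0],0]]' 0
```

```text
clock: 3.4
ee_pos: [445.4, 322.6, 6.0]
tcp_rot: [-0.001, 0.982, -0.189, 0.001]
wrist_force: [0.5, 1.3, -0.5]
grip_width: 85.2
grip_force: 0.0
clock: 4.4
ee_pos: [444.4, 322.4, 4.4]
tcp_rot: [-0.0, 0.982, -0.188, 0.0]
wrist_force: [-0.2, 0.5, 4.8]
grip_width: 13.0
grip_force: 58.8
```

```bash
python3 -m pendant '[[[0,0,-0.06],0],[[0,0,-0.12],0],[[0,0,-0.17],0],[[0.03,0.05,-0.17],-5],[[0.06,0.1,-0.17],-10],[[0.1,0.15,-0.17],-15],[[0.13,0.2,-0.17],-20],[[0.16,0.24,-0.17],-25],[[0.18,0.27,-0.17],-31],[[0.195,0.296,-0.17],-31],[[0.195,0.296,-0.17],-31],[[0.195,0.296,-0.17],-31],[[0.195,0.296,-0.17],-31]]' 0
python3 - <<'E'
from h import *
grab('wrist','w2'); grab('scene','s2'); crop('s2',260,100,380,260,4,'s2c'); s=sense(); print(s['wrist_force'],s['ee_pos'])
E
```

```text
clock: 6.02
ee_pos: [515.7, -23.7, 174.2]
tcp_rot: [-0.0, 0.997, 0.082, -0.0]
wrist_force: [-0.9, -0.1, -0.1]
grip_width: 12.6
grip_force: 58.6
[-0.17119593 -0.39535779 -1.31236674] [515.76879629 -23.95846949 174.28081466]
```

View pics/w2.png

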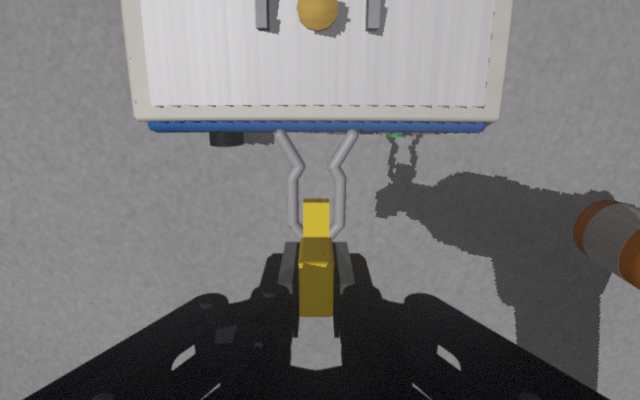

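The wrist view shows the clip held straight, with arm tips at (281,133) and (353,133). The post head is ahead at (318,9), the rail ends are at (263,30) and (373,30), and the plate's front edge is nearly level.

```bash
cat > rel.py <<'E'
from h import *
import sys
from scipy.spatial.transform import Rotation as Ro
def tool():
    s=sense();q=s['tcp_rot'];return Ro.from_quat([*q[1:],q[0]]).as_matrix(),np.array(s['ee_pos'])
E
python3 - <<'E'
from rel import *
d=load('w2');m,p=tool()
t=lambda X:(m.T@(X-p)).round(1)
for n,u,v,z in [('post',318,9,117.5),('tipL',281,133,173),('tipR',353,133,173),('railL',270,29,111),('railR',367,29,111),('edgeL',140,121,90),('edgeR',496,120,90),('tabtop f',317,250,200),('nose end',316,200,178)]:
    X=atz(d,u,v,z);print(n,X.round(1),'tool',t(X),'dep',dep(d,u,v).round(1))
print('yaw tool',np.degrees(np.arctan2(m[1,0],m[0,0])))
i=d['img'][:70];h=cv2.cvtColor(i,cv2.COLOR_RGB2HSV)
b=cv2.inRange(h,(10,120,80),(26,255,255));print(cv2.boundingRect(b[:,280:360]))
E
```

```text
post [627.8  -6.7 117.5] tool [113.4   1.2  56.8] dep [627.4  -6.8 119.7]
tipL [569.8  -1.1 173. ] tool [ 57.  -13.8   1.3] dep [570.2  -1.3 175.7]
tipR [574.5 -29.6 173. ] tool [57.  15.1  1.3] dep [574.7 -29.3 175.2]
railL [615.1  17.2 111. ] tool [104.7 -24.4  63.3] dep [616.3  18.7 100.5]
railR [623.6 -34.  111. ] tool [104.7  27.5  63.3] dep [624.5 -34.6 105.4]
edgeL [551.3  95.4  90. ] tool [  54.4 -111.9   84.3] dep [551.9  93.6  93.7]
edgeR [ 588.8 -128.1   90. ] tool [ 55.1 114.7  84.3] dep [ 588.9 -126.    94.1]
tabtop f [534.2 -21.6 200. ] tool [ 18.6   0.7 -25.7] dep [529.4 -22.4 190. ]
nose end [545.8 -19.3 178. ] tool [30.4  0.3 -3.7] dep [544.1 -19.6 172.8]
yaw tool 9.367080146376937
(17, 0, 41, 31)
```

```bash
python3 -m pendant '[[[0,0.001,0.03],0],[[0,0.001,0.055],0],[[0,0.001,0.068],0],[[0,0.001,0.068],0],[[0,0.001,0.068],0],[[0,0.001,0.068],0]]' 0
python3 - <<'E'
from rel import *
grab('wrist','w3');grab('scene','s3'); crop('s3',280,150,360,230,6,'s3c');m,p=tool();print(p,sense()['wrist_force'])
E
```

```text
clock: 6.88
ee_pos: [516.6, -26.0, 107.2]
tcp_rot: [0.0, 0.997, 0.081, 0.001]
wrist_force: [-0.5, 0.5, 0.2]
grip_width: 12.9
grip_force: 58.6
[516.43665145 -25.99465146 106.95116684] [-0.21706104  0.09240379 -0.56277626]
```

View pics/w3.png

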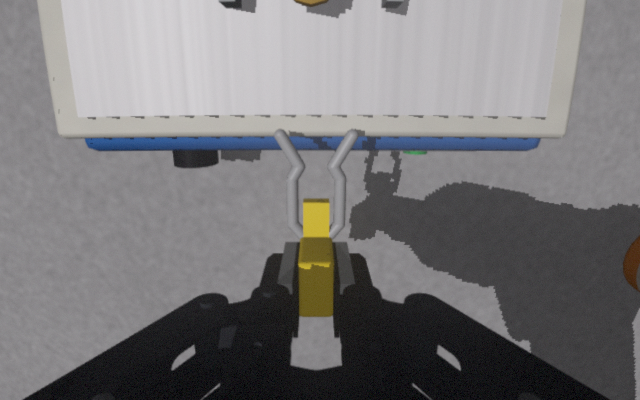

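The clip is now level with the neck. The rail ends are at (231,4) and (394,4), and the post head's edge is at (311,3). The clip's midline at 317 is slightly to the right of the post.

```bash
python3 - <<'E'
from rel import *
d=load('w3');m,p=tool()
t=lambda X:(m.T@(X-p)).round(1)
h=cv2.cvtColor(d['img'],cv2.COLOR_RGB2HSV);b=cv2.inRange(h[:6,280:345],(10,120,60),(28,255,255))
ys,xs=np.nonzero(b);print('head mid',[(v,xs[ys==v].min()+280,xs[ys==v].max()+280) for v in range(5) if (ys==v).any()])
for n,u,v,z in [('post',311.3,1,116),('tipL',281,133,106),('tipR',353,133,106),('railL',243,2,111),('railR',382,2,111),('edgeL',60,136,90),('edgeR',562,135,90)]:
    print(n,t(atz(d,u,v,z)))
E
```

```text
head mid [(0, np.int64(295), np.int64(325)), (1, np.int64(297), np.int64(322)), (2, np.int64(301), np.int64(319)), (3, np.int64(303), np.int64(315)), (4, np.int64(309), np.int64(310))]
post [104.   -1.1  -8.9]
tipL [ 57.3 -13.6   1. ]
tipR [57.3 15.4  1. ]
railL [104.9 -25.6  -3.9]
railR [104.8  24.   -3.9]
edgeL [  54.9 -118.3   17. ]
edgeR [ 55.3 114.   17. ]
```

```bash
python3 -m pendant '[[[0,-0.002,0.001],0],[[0,-0.002,0.001],0],[[0.01,-0.002,0.001],0],[[0.02,-0.002,0.001],0],[[0.03,-0.002,0.001],0],[[0.038,-0.002,0.001],0],[[0.045,-0.002,0.001],0],[[0.045,-0.002,0.001],0],[[0.045,-0.002,0.001],0],[[0.045,-0.002,0.001],0]]' 0
python3 - <<'E'
from rel import *
grab('scene','s4');grab('wrist','w4');i=cv2.imread('pics/s4.png')[180:260,280:350]
a=cv2.resize(i,None,fx=5.7,fy=5,interpolation=cv2.INTER_CUBIC);b=cv2.imread('pics/w4.png')[0:200,220:420]
c=np.hstack([a[:400,:400],cv2.resize(b,(400,400))]);cv2.imwrite('pics/c4.png',c)
m,p=tool();print(p,sense()['wrist_force'])
E
```

```text
clock: 8.22
ee_pos: [559.8, -16.9, 105.3]
tcp_rot: [0.0, 0.997, 0.081, -0.0]
wrist_force: [0.0, 0.8, -1.2]
grip_width: 13.3
grip_force: 58.6
[559.94312751 -16.79775371 105.35366414] [-0.08177023 -0.29353154 -0.95075172]
```

View pics/c4.png

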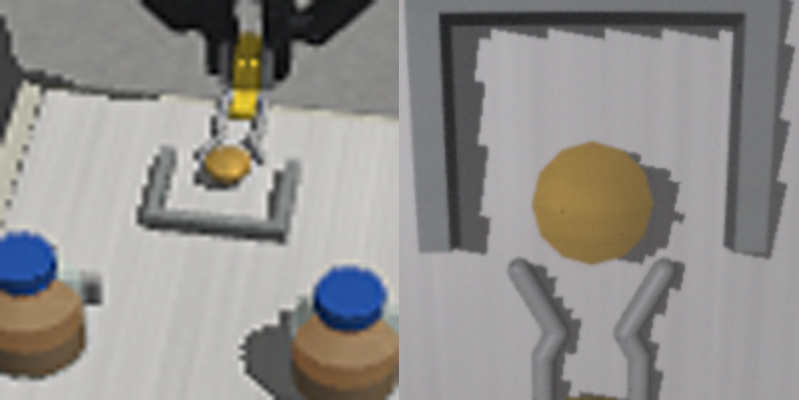

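The crop shows the clip's mouth centred on the post: head at wrist pixel (316,101), tips at (279,133) and (352,133). I'll advance slowly from here.

```bash
python3 - <<'E'
from rel import *
d=load('w4');m,p=tool()
t=lambda X:(m.T@(X-p)).round(1)
for n,u,v,z in [('post',316,101.5,116),('tipL',280,133,104.4),('tipR',352,133,104.4),('railL',229,125,111)]: print(n,t(atz(d,u,v,z)))
E
python3 -m pendant '[[[0.003,0,0],0],[[0.006,0,0],0],[[0.008,0,0],0],[[0.01,0,0],0],[[0.012,0,0],0],[[0.013,0,0],0],[[0.014,0,0],0],[[0.015,0,0],0],[[0.015,0,0],0]]' 0
```

```text
post [ 69.9   0.6 -10.6]
tipL [ 57.1 -13.9   1. ]
tipR [57.1 15.   1. ]
railL [ 61.  -32.6  -5.6]
clock: 9.45
ee_pos: [575.0, -14.3, 105.3]
tcp_rot: [0.0, 0.997, 0.081, 0.0]
wrist_force: [-0.1, 0.2, -0.6]
grip_width: 13.2
grip_force: 58.6
```

```bash
python3 -m pendant '[[[0.001,0,0],0],[[0.002,0,0],0],[[0.003,0,0],0],[[0.004,0,0],0],[[0.005,0,0],0],[[0.006,0,0],0],[[0.007,0,0],0],[[0.007,0,0],0]]' 0
```

```text
clock: 10.45
ee_pos: [581.5, -13.3, 105.1]
tcp_rot: [0.0, 0.997, 0.081, -0.0]
wrist_force: [-2.3, -0.7, -0.3]
grip_width: 13.2
grip_force: 58.6
```

```bash
python3 -m pendant '[[[0.001,0,0],0],[[0.002,0,0],0],[[0.003,0,0],0],[[0.003,0,0],0]]' 0
```

```text
clock: 10.95
ee_pos: [584.3, -12.9, 105.0]
tcp_rot: [0.0, 0.997, 0.081, -0.001]
wrist_force: [-4.6, -0.6, 0.3]
grip_width: 12.9
grip_force: 58.6
```

```bash
python3 -m pendant '[[[0.001,0,0],0],[[0.002,0,0],0],[[0.003,0,0],0],[[0.003,0,0],0]]' 0
```

```text
clock: 11.45
ee_pos: [586.7, -12.5, 104.9]
tcp_rot: [0.0, 0.997, 0.081, -0.001]
wrist_force: [-6.3, -2.0, -0.2]
grip_width: 12.7
grip_force: 58.7
```

```bash
python3 -m pendant '[[[0.001,0,0],0],[[0.002,0,0],0],[[0.002,0,0],0]]' 0
```

```text
clock: 11.82
ee_pos: [588.0, -12.2, 104.6]
tcp_rot: [0.0, 0.997, 0.081, -0.002]
wrist_force: [-6.6, -2.5, -0.6]
grip_width: 13.1
grip_force: 58.6
```

```bash
python3 -m pendant '[[[0.001,0,0],0],[[0.002,0,0],0],[[0.002,0,0],0]]' 0
```

```text
clock: 12.2
ee_pos: [589.6, -11.9, 104.5]
tcp_rot: [0.0, 0.997, 0.081, -0.002]
wrist_force: [-8.7, -1.5, 0.6]
grip_width: 12.7
grip_force: 58.7
```

```bash
python3 -m pendant '[[[0.001,0,0],0],[[0.002,0,0],0],[[0.002,0,0],0]]' 0
```

```text
clock: 12.58
ee_pos: [591.0, -11.8, 104.3]
tcp_rot: [0.0, 0.997, 0.081, -0.003]
wrist_force: [-9.8, -3.1, -0.2]
grip_width: 13.0
grip_force: 58.7
```

```bash
python3 -m pendant '[[[0.001,0,0],0],[[0.002,0,0],0],[[0.002,0,0],0]]' 0
python3 - <<'E'
from rel import *
d=grab('wrist','w5');m,p=tool();print(p,sense()['wrist_force'])
h=cv2.cvtColor(d['img'],cv2.COLOR_RGB2HSV)
b=cv2.inRange(h[40:200,250:390],(10,120,60),(22,255,255));ys,xs=np.nonzero(b);print('head',xs.mean()+250,(ys.min()+ys.max())/2+40,ys.min()+40,ys.max()+40)
i=cv2.resize(cv2.imread('pics/w5.png')[40:290,200:430],None,fx=2.3,fy=2.3);cv2.imwrite('pics/c5.png',i)
E
```

```text
clock: 12.95
ee_pos: [595.2, -11.0, 105.0]
tcp_rot: [0.0, 0.997, 0.081, -0.0]
wrist_force: [-4.4, -0.4, -1.7]
grip_width: 12.9
grip_force: 58.9
[595.68679444 -10.81356393 105.20902325] [-1.97412243 -0.3825944  -0.20735553]
head 316.4510833880499 182.0 165 199
```

View pics/c5.png

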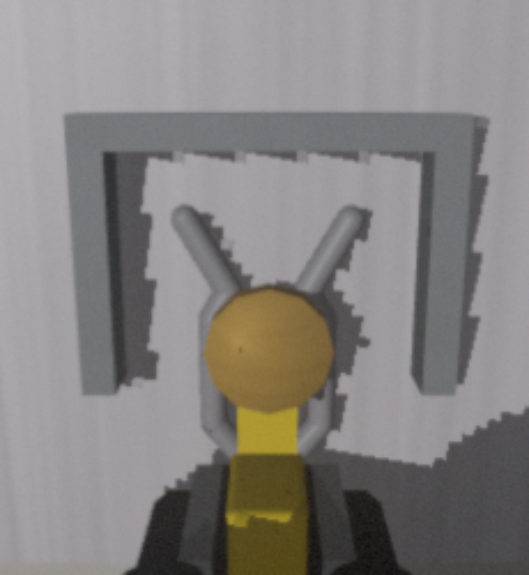

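The snap came: the force dropped from 10 N to 2 N. The crop shows the neck inside the arms, past the bulge, with the head centre at wrist pixel (316.5,191). I'll check how far it seated.

```bash
python3 - <<'E'
from rel import *
d=load('w5');m,p=tool();t=lambda X:(m.T@(X-p)).round(1)
for n,u,v,z in [('post',316.5,191.5,116),('head top',316.5,165,118),('head bot',316.5,219,114),('tipL',279,133,104.4),('tipR',353,133,104.4),('railback',316,107,111)]: 
  X=atz(d,u,v,z);print(n,t(X),X.round(1))
d=load('w4')
X=atz(d,316,107-100,111)
for n,u,v,z in [('head bot',316,131,114),('railL end',229,125,111),('w4 back inner',316,13,111)]: print(n,atz(d,u,v,z).round(1))
d=load('w5')
for n,u,v in [('railL end',242,211),('back inner',316,106)]: print(n,atz(d,u,v,111).round(1))
s=sense();print(s['wrist_force'])
E
```

```text
post [ 35.8   0.8 -10.8] [631.1  -5.9 116. ]
head top [ 46.6   0.8 -12.8] [641.8  -4.1 118. ]
head bot [23.7  0.8 -8.8] [619.2  -7.8 114. ]
tipL [ 56.7 -14.2   0.8] [649.3  12.3 104.4]
tipR [56.7 15.4  0.8] [654.1 -16.9 104.4]
railback [67.2  0.6 -5.8] [ 6.622e+02 -6.000e-01  1.110e+02]
head bot [618.3  -7.9 114. ]
railL end [614.9  25.2 111. ]
w4 back inner [659.1  -1.2 111. ]
railL end [616.5  22.5 111. ]
back inner [ 6.625e+02 -5.000e-01  1.110e+02]
[-1.97412243 -0.3825944  -0.20735553]
```

```bash
python3 -m pendant '[[[-0.001,0,0],0],[[-0.002,0,0.0005],0],[[-0.002,0,0.001],0],[[-0.002,0,0.001],0],[[-0.002,0,0.001],0]]' 0; python3 - <<'E'
from h import *
print(sense()['wrist_force'],sense()['ee_pos'])
E
```

```text
clock: 13.62
ee_pos: [594.0, -11.2, 104.4]
tcp_rot: [-0.0, 0.997, 0.081, 0.0]
wrist_force: [-0.2, -0.7, -0.4]
grip_width: 13.1
grip_force: 58.9
[-0.15696004 -0.70236605 -0.42077395] [593.95931892 -11.17816571 104.42491134]
```

```bash
python3 -m pendant '[[[0,0,0],0],[[0,0,0],0],[[0,0,0],0],[[0,0,0],0],[[0,0,-0.01],0],[[0,0,-0.03],0],[[0,0,-0.06],0],[[-0.03,0,-0.1],0],[[-0.04,0,-0.1],0],[[-0.04,0,-0.1],0],[[-0.04,0,-0.1],0],[[-0.04,0,-0.1],0]]' 0.5
python3 - <<'E'
from rel import *
d=grab('wrist','w6');m,p=tool();print(p,sense()['wrist_force'])
cv2.imwrite('pics/c6.png',cv2.resize(cv2.imread('pics/w6.png')[0:220,200:440],None,fx=2.5,fy=2.5))
E
```

```text
clock: 15.12
ee_pos: [554.3, -17.5, 203.4]
tcp_rot: [-0.0, 0.997, 0.081, -0.001]
wrist_force: [-0.4, -0.6, -0.6]
grip_width: 42.9
grip_force: 0.0
[554.24405    -17.53614116 203.42609098] [0.58619408 0.14535907 0.00592008]
```

View pics/c6.png

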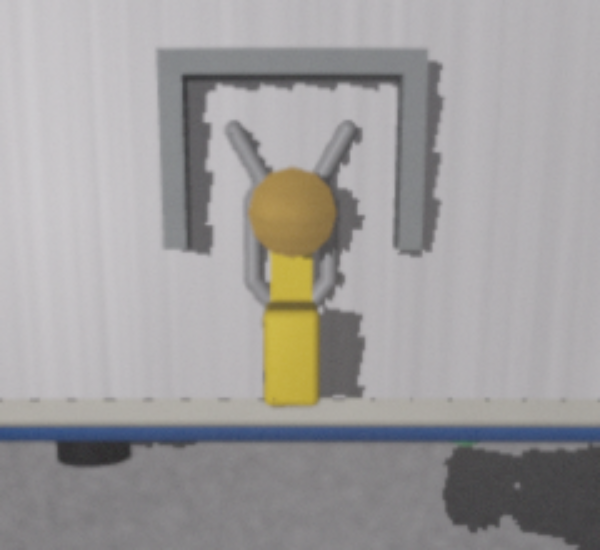

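The clip is on the neck, lying flat and released. In the crop the tips are at (233,128) and (349,128), and the head centre is at (292,211).

```bash
python3 - <<'E'
from rel import *
d=load('w6');m,p=tool();f=lambda x,y,z:(m.T@(atz(d,200+x/2.5,y/2.5,z)-p)).round(1)
print('tips',f(233,128,102),f(349,128,102),'post',f(292,211,116),'tab',f(292,357,129),'back inner',f(292,75,111),atz(d,200+292/2.5,75/2.5,111).round(1),'dep tab',dep(d,317,140).round(1),dep(d,317,152).round(1))
E
```

```text
tips [ 96.6 -14.2 101.3] [ 96.6  15.6 101.3] post [75.9  0.9 87.3] tab [41.6  0.9 74.4] back inner [108.2   0.9  92.3] [661.  -1. 111.] dep tab [597.2 -11.6 129.7] [589.8 -12.8 129.2]
```

```bash
python3 -c "
from cell import *
print(job_done())"
```

```text
the job is handed in; nothing more can be done
None
```

The clip snapped onto the post's neck at about 10 N of push. My last measurement put its seat within about 1 mm of the post's axis, and it lay flat and free of the gripper, with the deck back at rest to within about 2 mm. I handed the job in after about 15 s; the hand-in gave no verdict.

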